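# Wind up and run the vial mixer

### The job

Wind the mixer's brass key clockwise, turn by turn, until its red tip points at the orange dot at its stop. Then flip the red safety catch right over, clear of the lever, and only then pull the black lever all the way to the front by its grip and keep it there: the mixer runs only while the lever is held, so finish still holding it in the gripper, and leave everything else on the bench undisturbed.

Things in the scene. Friction and masses are not known exactly. Their poses are not given: they have to be found in the camera images.
- mixer: spring-driven vial mixer, a fixed cream box 220 mm (x) by 380 mm (y), deck 80 mm above the bench. Origin: centre of its underside; x to its back, away from the robot; y to its left; z up. On the deck, in mm in this frame: key axis x -50, y 140; lever pivot x 20, y 20, z 100; catch hinge x 25, y -90, z 160; round vial carousel at x 68, y -125, 80 across, rising 58 above the deck.
- key_grip (a point): middle of the brass wing key, on its upright axis, 43 mm above the deck. The wing is a plate 40 mm long (this point's x axis, towards the red-tipped end), 9 mm thick (its y axis), 26 mm tall; its lower edge is 30 mm above the deck. Free deck for 50 mm or more all round.
- key (a joint): how far the key is wound, rad; grows clockwise seen from above. 0 = red tip pointing to the mixer's +x; 3.14 = red tip pointing to the orange dot on the deck (fully wound); hard stop at 3.2. Starts between 0 and 0.6. It stays where it is let go; turning takes at most 0.12 N m.
- catch_tab (a point): thumb tab of the red L-shaped safety catch, a plate standing up from the catch's hinge: 22 mm wide (mixer x), 8 mm thick (mixer y), 75 mm tall; this point is 50 mm above the hinge, 130 mm above the deck when closed. The L's other leg is a level arm 120 mm long, 10 by 12 mm, from the hinge along the mixer's +y, in front of the lever, blocking it.
- catch (a joint): catch angle, rad: 0 = closed (arm level across the lever, tab upright), 1.4 = fully flipped, hard stop (arm nearly upright, tab laid over towards the mixer's -y). Hinge axis along the mixer's x. Pushing the tab towards the mixer's -y flips it; 0.06 N m of friction holds it where it is left. Starts between 0 and 0.08.
- lever_grip (a point): the run lever's black cross grip, a round bar 20 mm thick and 56 mm long along the mixer's y; this point: the grip's centre, 115 mm from the lever's pivot. At rest it is 128 mm above the deck. A 12 mm steel stalk runs from it down to the pivot, with a 20 mm stop block on it, its top 36 mm below the grip's centre.
- lever_pivot (a point): the lever's pivot, 20 mm above the deck; its axis is along the mixer's y.
- lever (a joint): lever angle, rad: 0 = at rest, leaning 0.35 rad back to the mixer's +x; grows as the grip is pulled to the mixer's front (-x); 0.7 = end stop, leaning 0.35 rad forward. A spring pulls it back with about 3 N at the grip at rest, 8 N at the end stop; it returns when let go. While the catch is closed it gives only about 0.1 rad.
- jar_mid (a point): the small white jar with a blue lid on the mixer's deck, 38 mm across, 38 mm tall; leave alone; this point: its centre
- vial_mid (a point): the amber vial with a black cap at the back of the mixer's deck, 26 mm across, 50 mm tall; leave alone; this point: its centre
- wash_mid (a point): the white wash bottle on the bench, 62 mm across, 175 mm tall; leave alone; this point: its centre
- beaker_mid (a point): the glass beaker on the bench, 68 mm across, 85 mm tall; leave alone; this point: its centre
- reagent_mid (a point): the amber bottle on the bench, 60 mm across, 110 mm tall; leave alone; this point: its centre
- scoop_mid (a point): the steel scoop lying on the bench to the left of the mixer, 170 mm long; leave alone; this point: its centre
- cup_mid (a point): the white cup on the balance's pan, 80 mm across, 90 mm tall; leave alone; this point: its centre

How it is judged:
By the outcome, as a careful person would: the job done as asked, in the order asked, and still so for the second after the job is handed in, while the arm keeps its last pose, push and grip.
It also fails if it takes over 72 s, if anything falls off the work surface, if the arm or the gripper's body presses on something with over 40 N, if the wrist force passes 120 N, or if a joint passes its speed limit or range.

### The arm

A 6-joint arm with a two-finger parallel gripper is mounted at the origin on the work surface. World frame = base frame: x ahead of the robot, y to its left, z up, the work surface at z = 0. Lengths are in m, angles in rad, forces in N, time in s.
With the tool pointing down it reaches from about 0.325 to 0.9 m from the base axis. Payload 3.5 kg.
Tool frame: the origin (TCP) lies midway between the tips of the shut fingers; the grasp point (between the pads) lies 19 mm behind it; z points along the fingers, y is the direction in which the jaws open and shut (so a half turn about z gives the same grasp; the last joint's range is limited). The gripper opens to 85 mm and grips with 20 to 120 N. Pads are 22 mm wide; open, the fingers measure 114 mm over their backs; the gripper's body (76 mm by 85 mm) begins 54 mm behind the grasp point. The pads swing forward as they close: fully open they stand 13 mm farther back than shut.
Start: joints at [1.153, 0.276, -0.026, 1.268, 0, 1.467], TCP at [0.194, 0.594, 0.231] pointing down, gripper open.
Joint ranges: [-3.12, 3.12], [-0.85, 1.88], [-1.08, 1.24], [-1.95, 2.15], [-1.57, 1.53], [-3.14, 3.14]. Speed limits (rad/s): [2.57, 2.57, 3.14, 3.14, 3.14, 3.14].

### API

Orientations are given as a rotation vector (axis times angle).
In Python, from bench import r gives the robot as it stands.
- The arm moves only by the tool step_arm, never from a script. Its argument "deltas" is a list of rows, each a list of 3 entries, a list of its own where there are three numbers: the shift along the tool's x, y, z scaled (see below), then the turn about the tool's z scaled (see below), then the finger opening in mm, from 0 to 85.4. A call has 1 to 12 rows; each row shifts and turns the commanded pose from where the row before left it, along the tool's axes as they then stand; what a row does not reach is not made up. The controller multiplies each number of a shift by 500 mm and each number of a turn by 45 degrees. A row lasts 1/8 s, in which the tool goes at most 62.5 mm and 10.7 degrees, less where a joint would pass 70% of its speed; a pose out of reach is approached as far as the arm can. A call with a number of a shift or a turn outside -1 to 1 is refused whole. A call with a gripper value outside its range is refused whole. The fingers move at their own pace and stop on an object; "newtons" is the grip in N (left out, the last holds). Time passes only in rows, so rows that do not move let the fingers close. It gives the time, the measured TCP pose, the force and the opening at its end, in the units of the state.
- r.sense(): the state, without advancing time (a new reading comes with each control period).
- r.camera(name): name is "scene" or "top"; returns a dict with "frame" (420x560x3 uint8, blue, green, red), "mtx" (3x3 intrinsics, pixels), "world_to_cam" (4x4, takes a point from world to camera coordinates). Camera axes: x right, y down, z forward; pixel columns grow to the right and rows downward; lengths in m; the calibration is good to about 2 mm. A picture is of the moment at which its call begins. There is no depth.
- r.job_done(): hands the job in, once; it reports no verdict.
Trained networks look in a picture, given as the dict that the camera call returned (one of the last four; its "shot" number tells which), for a name from the list of things; names that differ only in an ending like _2 or _b are one class to them, and where a whole thing is asked for, a point or a joint stands for the part that bears it (a point fixed in the world has none). Each returns a list of dicts, best first, with "confidence" (0 to 1); they miss things now and then, are a little off and sometimes report something else, mostly with a low value. They report only what shows in the picture. A call takes as long as a camera call.
- r.recognise(picture, name): "point" ([row, column] in pixels, amid what is visible of it).
- r.cut_out(picture, name): "mask" (420x560 bool, what is visible of it) and "point" ([row, column] in pixels, amid what is visible of it).
- r.spot_point(picture, name): "point" ([row, column] in pixels: a listed point, or the origin of a listed thing).
The state is a dict: "t": time; "qpos": joint angles; "joint_velocities": joint speeds; "joint_torque": joint torques, N m; "tool_pos": TCP position; "orientation": TCP orientation; "contact_force": force on the tool from outside, world axes, zero at the start; "ft_torque": the same for the moment, N m; "grip_width": finger opening in m.
Only numpy, scipy, OpenCV 4.12 (cv2) and the standard library are available. Lean on these libraries where they do the work, as an engineer would, in place of code of your own. Each camera call takes 0.05 s, during which the arm holds its last target.

## Working session

There is one attempt and no reset: what is moved stays moved. The work goes in short steps, Python scripts to look and compute and a tool call to move; the robot and the scene stay as the last step left them, time stands still between calls to the robot, and variables do not carry over. Pictures are saved under pics/ and viewed, and the job is handed in when it is done.

Besides the shell and the picture viewer there is one more tool, called as name(argument=value, ...) on one line, values as JSON. step_arm: Moves the arm, as the interface text tells. Its arguments: {"type":"object","properties":{"deltas":{"type":"array","items":{"type":"array"}},"newtons":{"type":"number"}},"required":["deltas"]}

```bash
ls; mkdir -p pics
python3 - <<'E'
from bench import r
import cv2
s=r.sense(); print(s)
for n in ("scene","top"):
    c=r.camera(n); cv2.imwrite(f"pics/a_{n}.png",c["frame"]); print(n,c["mtx"].tolist(),c["world_to_cam"].round(4).tolist())
    for k in ["mixer","key_grip","catch_tab","lever_grip","lever_pivot","jar_mid","vial_mid","wash_mid","beaker_mid","reagent_mid","scoop_mid","cup_mid"]:
        try: print(k,[(x["point"],round(x["confidence"],2)) for x in r.spot_point(c,k)[:2]])
        except Exception as e: print(k,e)
E
```

```text
pics
{'t': 0.0, 'qpos': array([ 1.15259112e+00,  2.77158482e-01, -2.78922775e-02,  1.26799158e+00,
        2.26954040e-05,  1.46738609e+00]), 'joint_velocities': array([-0.00193448,  0.0001001 , -0.00022707,  0.00033234,  0.00046398,
        0.00222417]), 'joint_torque': array([-1.25846156e-03, -4.45508587e+01,  2.95203781e+01,  1.63797702e-02,
       -2.48520646e-04, -3.88795641e-06]), 'tool_pos': array([0.19320479, 0.59356912, 0.2301385 ]), 'orientation': array([-0.49234513, -3.10216259,  0.00339888]), 'contact_force': array([-0.10297621, -0.14366175,  0.77654943]), 'ft_torque': array([ 0.01967779,  0.00744685, -0.00511187]), 'grip_width': 0.08559051689740588}
scene [[396.8929621425136, 0.0, 272.6765555844957], [0.0, 396.8929621425136, 204.77293823794187], [0.0, 0.0, 1.0]] [[0.1366, 0.9905, -0.0157, -0.1278], [0.8367, -0.1238, -0.5334, -0.319], [-0.5303, 0.0597, -0.8457, 1.4395], [0.0, 0.0, 0.0, 1.0]]
mixer [([247.7, 237.3], 0.66)]
key_grip [([239.3, 243.4], 0.45), ([199.3, 278.5], 0.41)]
catch_tab [([226.1, 191.9], 0.71)]
lever_grip [([227.6, 241.3], 0.83)]
lever_pivot [([238.6, 2
[... 235 characters left out ...]
[[479.73233864155105, 0.0, 274.4335328951194], [0.0, 479.73233864155105, 203.719921795513], [0.0, 0.0, 1.0]] [[-0.0135, -0.9998, -0.012, 0.0709], [-0.9983, 0.0142, -0.0569, 0.4907], [0.0571, 0.0113, -0.9983, 1.6025], [0.0, 0.0, 0.0, 1.0]]
mixer [([194.4, 306.2], 0.77)]
key_grip [([208.5, 265.4], 0.61)]
catch_tab [([177.5, 341.2], 0.7), ([210.4, 266.8], 0.44)]
lever_grip [([167.4, 301.7], 0.7), ([209.0, 342.8], 0.35)]
lever_pivot [([187.1, 301.7], 0.7)]
jar_mid [([209.8, 343.8], 0.46), ([185.7, 125.5], 0.45)]
vial_mid [([175.8, 259.1], 0.48)]
wash_mid []
beaker_mid [([151.8, 411.7], 0.78)]
reagent_mid [([178.9, 420.7], 0.65)]
scoop_mid [([242.2, 191.0], 0.89)]
cup_mid [([182.0, 123.9], 0.57)]
```

View pics/a_scene.png

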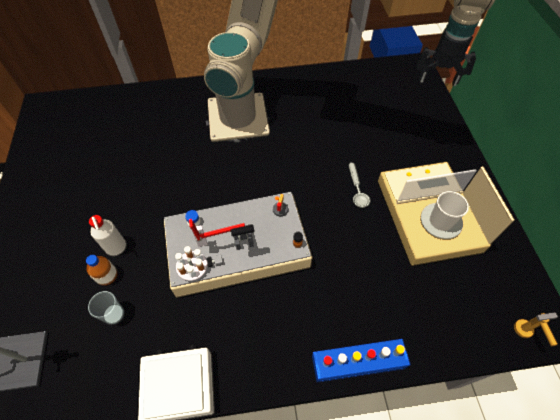

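View pics/a_top.png

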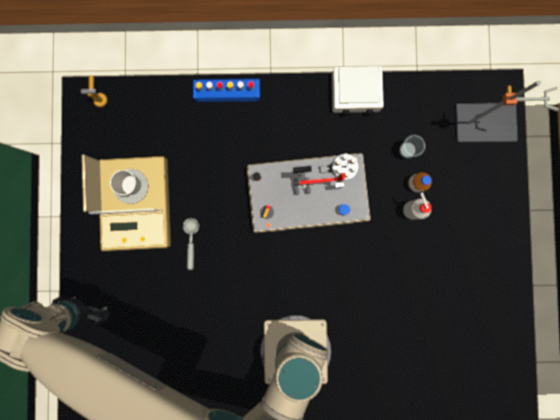

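The scene view shows the mixer at about (237,243), with the key at (281,205), red catch at (195,230) and lever grip at (243,230). In the top view the mixer spans (250..370, 155..230). Next I'll zoom in and fit the mixer's pose.

```bash
cat > h.py <<'E'
import numpy as np, cv2
from scipy.optimize import least_squares
def proj(c,P):
    P=np.atleast_2d(P); M=c["world_to_cam"]; q=P@M[:3,:3].T+M[:3,3]; u=q@np.array(c["mtx"]).T; return u[:,:2]/u[:,2:]
def m2w(p,P):
    x,y,a=p; c,s=np.cos(a),np.sin(a); P=np.atleast_2d(P); return P@np.array([[c,-s,0],[s,c,0],[0,0,1]]).T+[x,y,0]
def tri(c1,p1,c2,p2): # pixel (row,col)
    f=lambda P:np.r_[proj(c1,P)[0]-[p1[1],p1[0]],proj(c2,P)[0]-[p2[1],p2[0]]]
    s=least_squares(f,[.4,0,.1]); return s.x,s.fun
E
python3 - <<'E'
from bench import r
from h import *
import pickle
S=r.camera("scene");T=r.camera("top"); pickle.dump((S,T),open("c0.pkl","wb"))
cv2.imwrite("pics/b_s.png",cv2.resize(S["frame"][180:300,150:320],None,fx=4.7,fy=4.7,interpolation=cv2.INTER_CUBIC))
cv2.imwrite("pics/b_t.png",cv2.resize(T["frame"][145:240,240:380],None,fx=5.7,fy=5.7,interpolation=cv2.INTER_CUBIC))
for c in(S,T):
    d=r.cut_out(c,"mixer")
    for x in d[:2]:
        m=x["mask"]; print(x["confidence"],m.sum())
    m=d[0]["mask"].astype(np.uint8)
    h=max(cv2.findContours(m,0,2)[0],key=cv2.contourArea); print(cv2.approxPolyDP(cv2.convexHull(h),4,True)[:,0].tolist())
E
```

```text
0.74 10740
[[291, 194], [311, 255], [308, 267], [174, 293], [165, 217]]
0.89 7619
[[361, 154], [367, 219], [254, 229], [249, 165]]
```

```bash
echo
```

```text
(no output)
```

View pics/b_s.png

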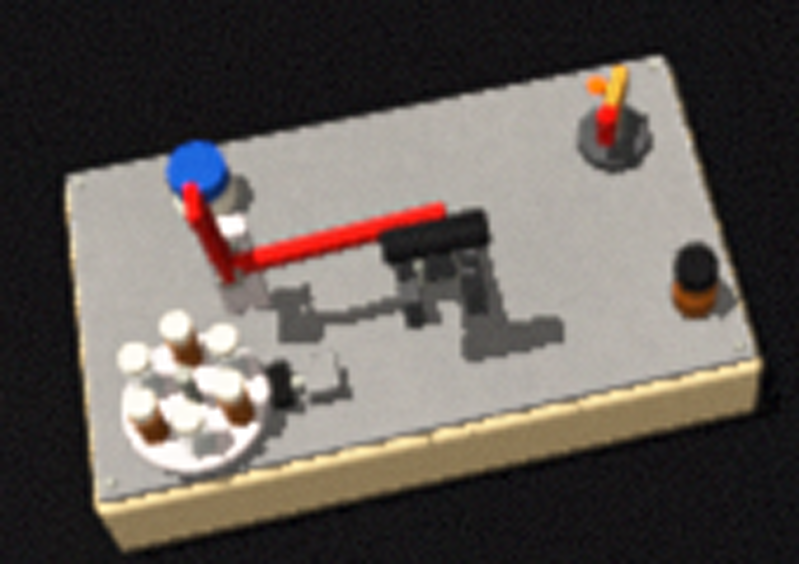

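View pics/b_t.png

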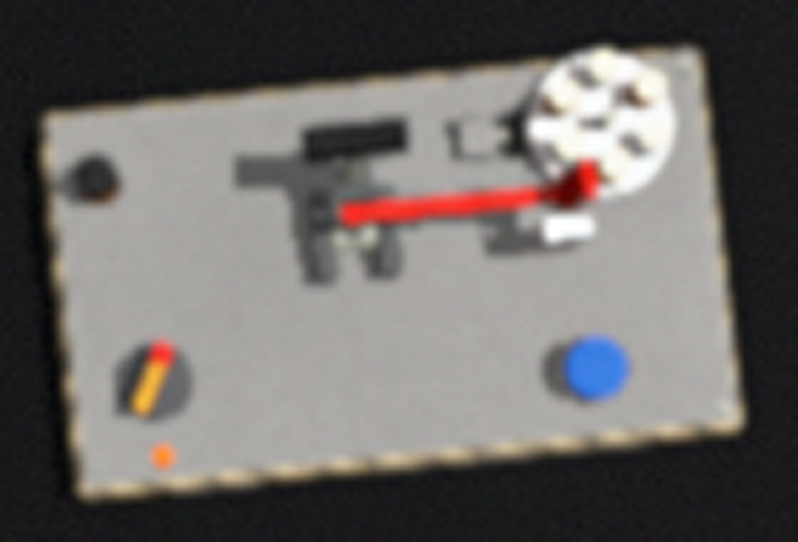

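```bash
cat > fit.py <<'E'
from h import *
import pickle
S,T=pickle.load(open("c0.pkl","rb"))
a,b=.11,.19
K=[(-a,b,.08),(a,b,.08),(a,-b,.08),(-a,-b,.08)]
so=np.array([(663,60),(758,362),(100,500),(67,178)])
to=np.array([(80,495),(43,114),(702,52),(742,432)])
cv=lambda o,f,off:(o+.5)/f-.5+off
so=cv(so,4.7,[150,180]);to=cv(to,5.7,[240,145])
# fine details: grip ends in scene/top, key axis, catch
def res(p):
    W=m2w(p,K); return np.r_[(proj(S,W)-so).ravel(),(proj(T,W)-to).ravel()]
s=least_squares(res,[.5,0,0]); print(s.x,s.fun.round(1))
for nm,q in dict(key=(-.05,.14,.123),catch=(.025,-.09,.21),grip=(.02+.115*np.sin(.35),.02,.1+.115*np.cos(.35)),piv=(.02,.02,.1)).items():
    w=m2w(s.x,q); print(nm,w.round(4),proj(S,w).round(1),proj(T,w).round(1))
    print("   crops",((proj(S,w)-[150,180]+.5)*4.7-.5).round(),((proj(T,w)-[240,145]+.5)*5.7-.5).round())
E
python3 fit.py
```

```text
[ 0.52501485 -0.04672121  0.08363628] [ 1.6 -2.5  1.7 -0.1 -2.   1.3 -1.3 -2.3 -0.5 -0.  -0.4 -0.7  0.4 -1.3
  0.7 -0.5]
key [[0.4635 0.0886 0.123 ]] [[280.4 202. ]] [[266.3 210.8]]
   crops [[615. 105.]] [[152. 377.]]
catch [[ 0.5574 -0.1343  0.21  ]] [[194.8 226.3]] [[340.2 176.9]]
   crops [[212. 220.]] [[574. 184.]]
grip [[ 0.5826 -0.0218  0.208 ]] [[242.2 229.8]] [[302.1 169.1]]
   crops [[435. 236.]] [[356. 140.]]
piv [[ 0.5433 -0.0251  0.1   ]] [[242.8 236.6]] [[301.8 185.7]]
   crops [[438. 268.]] [[355. 234.]]
```

step_arm(deltas=[[[-0.031,-0.095,-0.023],0,85],[[-0.031,-0.095,-0.023],0,85],[[-0.031,-0.095,-0.023],0,85],[[-0.031,-0.095,-0.023],0,85],[[-0.031,-0.095,-0.023],0,85],[[-0.031,-0.095,-0.023],0,85],[[0,0,0],-0.23,85],[[0,0,0],-0.23,85],[[0,0,0],0,85]])

```text
t: 2.62
tool_pos: [0.1937, 0.2943, 0.3005]
orientation: [-0.069, 3.14, 0.001]
contact_force: [-1.1, -0.6, 1.1]
grip_width: 0.0849
```

```bash
cat >> h.py <<'E'
from scipy.spatial.transform import Rotation as Ro
def show(r,target=None):
    s=r.sense(); R=Ro.from_rotvec(s["orientation"]).as_matrix()
    yaw=np.degrees(np.arctan2(R[1,1],R[0,1]))
    print("t",round(s["t"],3),"pos",s["tool_pos"].round(4),"toolY yaw deg",round(yaw,2),"toolz",R[:,2].round(3),"q",s["qpos"].round(3),"F",s["contact_force"].round(1),"M",s["ft_torque"].round(2),"w",round(s["grip_width"],4))
    if target is not None:
        d=R.T@(np.array(target)-s["tool_pos"]); print("shift units to target",(d/.5).round(4),"world",(np.array(target)-s["tool_pos"]).round(4))
    return s,R
E
python3 -c "
from bench import r
from h import *
show(r,(.4635,.0886,.2))"
```

```text
t 2.625 pos [0.1937 0.2943 0.3005] toolY yaw deg 92.52 toolz [ 0.  0. -1.] q [ 0.805 -0.258 -0.422  1.406 -0.     0.761] F [-1.1 -0.6  1.1] M [ 0.06 -0.    0.  ] w 0.0849
shift units to target [-0.5208 -0.4349  0.2011] world [ 0.2698 -0.2057 -0.1005]
```

step_arm(deltas=[[[-0.0744,-0.0621,0.0287],0,60],[[-0.0744,-0.0621,0.0287],0,60],[[-0.0744,-0.0621,0.0287],0,60],[[-0.0744,-0.0621,0.0287],0,60],[[-0.0744,-0.0621,0.0287],0,60],[[-0.0744,-0.0621,0.0287],0,60],[[-0.0744,-0.0621,0.0287],0,60],[[0,0,0],-0.2326,60],[[0,0,0],-0.2326,60],[[0,0,0],-0.2326,60],[[0,0,0],-0.2326,60],[[0,0,0],-0.2326,60]])

```text
t: 4.12
tool_pos: [0.464, 0.0896, 0.1997]
orientation: [1.454, -2.784, -0.0]
contact_force: [0.6, 0.5, 0.4]
grip_width: 0.0601
```

step_arm(deltas=[[[0,0,0],-0.2326,60],[[0,0,0],-0.2326,60],[[0,0,0],-0.2326,60],[[0,0,0],-0.2326,60],[[0,0,0],-0.2326,60],[[0,0,0],-0.2326,60],[[0,0,0],-0.2326,60],[[0,0,0],-0.2326,60],[[0,0,0],-0.2326,60],[[0,0,0],-0.2326,60],[[0,0,0],0,60]])

```text
t: 5.5
tool_pos: [0.464, 0.0896, 0.1997]
orientation: [3.091, -0.561, -0.0]
contact_force: [0.2, -0.6, -0.6]
grip_width: 0.0595
```

```bash
python3 -c "
from bench import r
from h import *
show(r,(.4635,.0886,.104))
for n in ('scene','top'):
    c=r.camera(n); 
    f=c['frame'][150:290,200:340] if n=='scene' else c['frame'][145:240,240:380]
    cv2.imwrite(f'pics/c_{n}.png',cv2.resize(f,None,fx=4,fy=4,interpolation=cv2.INTER_CUBIC))"
```

```text
t 5.5 pos [0.464  0.0896 0.1997] toolY yaw deg -110.57 toolz [-0. -0. -1.] q [ 0.054  0.026 -0.39   1.156 -0.    -2.729] F [ 0.2 -0.6 -0.6] M [-0.03  0.01  0.02] w 0.0595
shift units to target [-1.000e-04  2.200e-03  1.914e-01] world [-0.0005 -0.001  -0.0957]
```

View pics/c_scene.png

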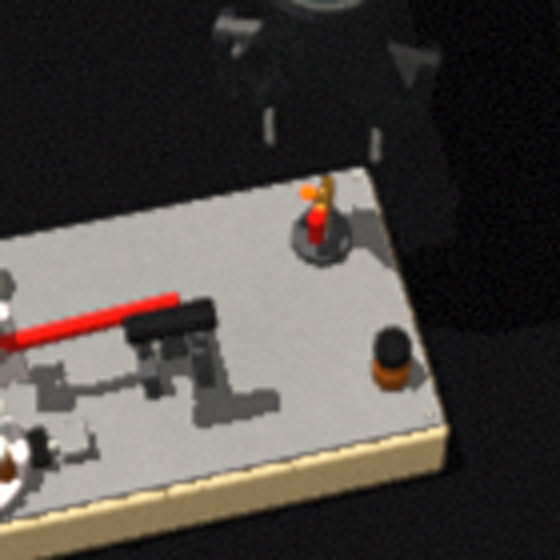

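The open fingers stand over the key, at crop (270..375, 130) and about on its axis. Going down and closing.

step_arm(deltas=[[[0,0.001,0.048],0,60],[[0,0.0012,0.048],0,60],[[0,0,0.048],0,60],[[0,0,0.0474],0,60],[[0,0,0],0,60],[[0,0,0],0,5],[[0,0,0],0,5],[[0,0,0],0,5],[[0,0,0],0,5],[[0,0,0],0,5]], newtons=30)

```text
t: 6.85
tool_pos: [0.464, 0.0871, 0.1053]
orientation: [3.089, -0.556, 0.003]
contact_force: [-0.9, -4.7, 5.0]
grip_width: 0.0092
```

```bash
python3 -c "
from bench import r
from h import *
show(r,(.4635,.0886,.104))"
```

```text
t 6.85 pos [0.464  0.0871 0.1053] toolY yaw deg -110.4 toolz [ 0.001 -0.004 -1.   ] q [ 0.051  0.113 -0.513  0.943 -0.004 -2.735] F [-0.9 -4.7  5. ] M [-0.94  0.37 -0.01] w 0.0092
shift units to target [-0.002  -0.0025  0.0025] world [-0.0005  0.0015 -0.0013]
```

step_arm(deltas=[[[0,0.003,0],0,5],[[0,0,0],0.229,5],[[0,0,0],0.229,5],[[0,0,0],0.229,5],[[0,0,0],0.229,5],[[0,0,0],0.229,5],[[0,0,0],0.229,5],[[0,0,0],0,5]])

```text
t: 7.85
tool_pos: [0.4631, 0.0863, 0.1053]
orientation: [2.366, -2.065, 0.002]
contact_force: [-2.7, -4.2, 8.0]
grip_width: 0.0092
```

```bash
python3 -c "
from bench import r
from h import *
show(r,(.4635,.0886,.104))"
```

```text
t 7.85 pos [0.4631 0.0863 0.1053] toolY yaw deg -172.24 toolz [ 0.    -0.002 -1.   ] q [ 0.048  0.112 -0.515  0.944 -0.002 -1.658] F [-2.7 -4.2  8. ] M [-0.83  0.74  0.01] w 0.0092
shift units to target [-0.0045 -0.0015  0.0025] world [ 0.0004  0.0023 -0.0013]
```

step_arm(deltas=[[[0,0,-0.002],0.229,5],[[0,0,0],0.229,5],[[0,0,0],0.229,5],[[0,0,0],0.229,5],[[0,0,0],0.229,5],[[0,0,0],0.229,5],[[0,0,0],0.229,5],[[0,0,0],0.229,5],[[0,0,0],0.229,5],[[0,0,0],0,5],[[0,0,0],0,5]])

```text
t: 9.22
tool_pos: [0.4616, 0.0874, 0.1053]
orientation: [0.14, -3.136, -0.002]
contact_force: [-3.3, -0.6, 5.4]
grip_width: 0.0093
```

```bash
python3 -c "
from bench import r
from h import *
show(r,(.4635,.0886,.104))
for n in ('scene','top'):
    c=r.camera(n); 
    f=c['frame'][150:290,200:340] if n=='scene' else c['frame'][145:240,240:380]
    cv2.imwrite(f'pics/d_{n}.png',cv2.resize(f,None,fx=4,fy=4,interpolation=cv2.INTER_CUBIC))"
```

```text
t 9.225 pos [0.4616 0.0874 0.1053] toolY yaw deg 95.11 toolz [-0.003  0.001 -1.   ] q [ 0.049  0.111 -0.516  0.947  0.001 -0.041] F [-3.3 -0.6  5.4] M [-0.14  0.85  0.1 ] w 0.0093
shift units to target [-0.0041  0.0021  0.0026] world [ 0.0019  0.0012 -0.0013]
```

View pics/d_scene.png

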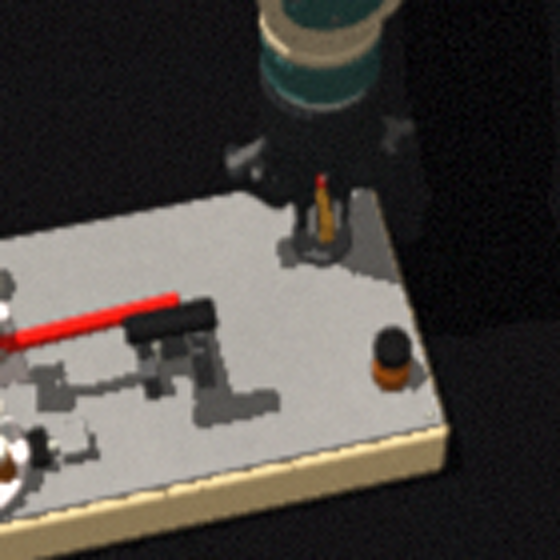

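step_arm(deltas=[[[0,0,0],0,40],[[0,0,0],0,40],[[0,0,0],0,40],[[0,0,-0.04],0,40],[[0,0,-0.06],0,40],[[0,0,-0.06],0,40],[[0,0,-0.06],0,30],[[0,0,-0.08],0,10],[[0,0,0],0,0]], newtons=20)

```text
t: 10.45
tool_pos: [0.4657, 0.0873, 0.2588]
orientation: [-0.139, 3.131, 0.0]
contact_force: [-0.4, 0.9, 0.3]
grip_width: 0.0001
```

```bash
cat >> h.py <<'E'
MP=(.524,-.0485,.0836)
E
python3 -c "
from bench import r
from h import *
show(r,m2w(MP,(.025,-.045,.255))[0])
for n in ('scene','top'):
    c=r.camera(n); 
    f=c['frame'][150:290,200:340] if n=='scene' else c['frame'][145:240,240:380]
    cv2.imwrite(f'pics/e_{n}.png',cv2.resize(f,None,fx=4,fy=4,interpolation=cv2.INTER_CUBIC))"
```

```text
t 10.45 pos [0.4657 0.0873 0.2588] toolY yaw deg 95.1 toolz [ 0.008  0.001 -1.   ] q [ 0.049 -0.014 -0.302  1.274  0.    -0.04 ] F [-0.4  0.9  0.3] M [ 0.01 -0.07  0.03] w 0.0001
shift units to target [-0.1414 -0.3711  0.0087] world [ 0.0869 -0.1785 -0.0038]
```

View pics/e_scene.png

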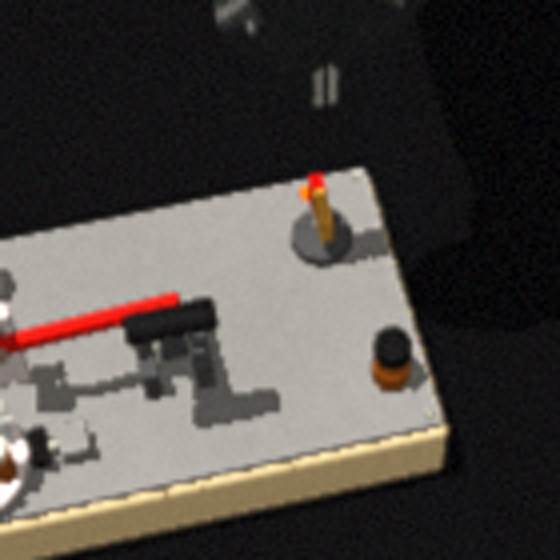

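Key's red tip (316,180) now points to the front, over the orange dot (305,192). I'll confirm that from above once the arm is clear. Next, the catch.

step_arm(deltas=[[[-0.0283,-0.0742,0],0,0],[[-0.0283,-0.0742,0],0,0],[[-0.0283,-0.0742,0],0,0],[[-0.0283,-0.0742,0],0,0],[[-0.0282,-0.0743,0],0,0],[[0,0,0],0,0]])

```text
t: 11.3
tool_pos: [0.5499, -0.0934, 0.2528]
orientation: [0.134, -3.136, -0.001]
contact_force: [-0.0, -0.2, 0.0]
grip_width: 0.0001
```

```bash
python3 -c "
from bench import r
from h import *
show(r,m2w(MP,(.025,-.045,.215))[0])
for n in ('scene','top'):
    c=r.camera(n); 
    f=c['frame'][150:290,160:300] if n=='scene' else c['frame'][145:240,240:380]
    cv2.imwrite(f'pics/f_{n}.png',cv2.resize(f,None,fx=5,fy=4.2 if n=='scene' else 5,interpolation=cv2.INTER_CUBIC))
    for q in ((-.05,.14,.136),(-.07,.14,.136),(-.05-.02*np.cos(.1),.14+.02*np.sin(.1),.136)): print(n,proj(c,m2w(MP,q)).round(1))"
```

```text
t 11.3 pos [ 0.5499 -0.0934  0.2528] toolY yaw deg 94.91 toolz [-0.003  0.001 -1.   ] q [-0.284  0.149 -0.14   1.285 -0.    -0.37 ] F [-0.  -0.2  0. ] M [ 0.02  0.08 -0.01] w 0.0001
shift units to target [-0.0061  0.0038  0.0756] world [ 0.0028  0.0022 -0.0378]
scene [[279.7 199.2]]
scene [[278.1 193.2]]
scene [[278.8 193.1]]
top [[266.8 211. ]]
top [[267.4 217.3]]
top [[266.8 217.4]]
```

View pics/f_scene.png

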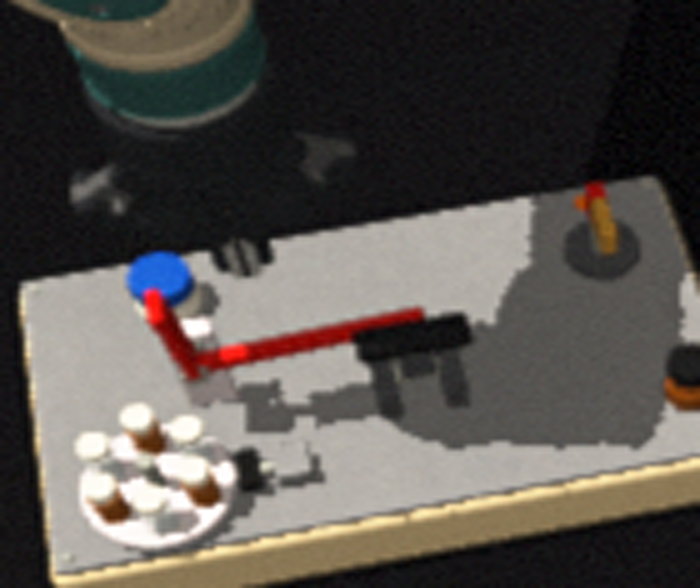

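View pics/f_top.png

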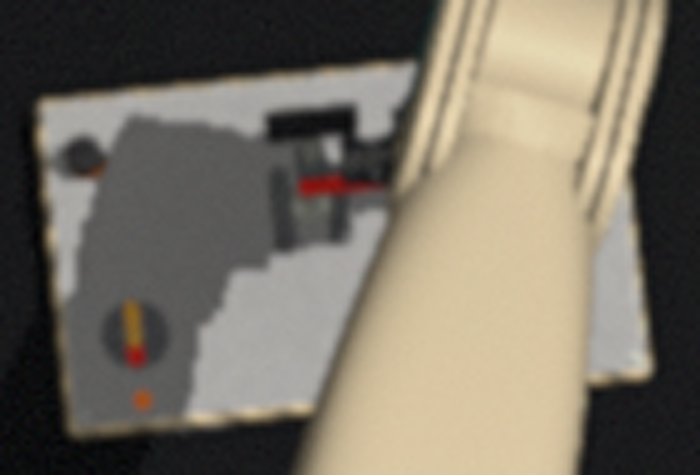

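The fingertips are at scene crop (240,255), between the tab (170,330) and the lever. The top view shows the key lined up with the dot. Now the arc for the push.

```bash
python3 -c "
import numpy as np
y0,z0=-.047,.215
for a in [0,.2,.4,.6,.8,1.0,1.15,1.3,1.4,1.45]:
    r=.055+.011*a/1.4; y=-.09-r*np.sin(a)+.004*np.cos(a)+.012; z=.16+r*np.cos(a)+.004*np.sin(a)
    print(a,round(y,4),round(z,4),'d',round((y-y0)/.5,4),round(-(z-z0)/.5,4)); y0,z0=y,z"
```

```text
0 -0.074 0.215 d -0.054 -0.0
0.2 -0.0853 0.2162 d -0.0226 -0.0025
0.4 -0.097 0.2151 d -0.0233 0.0023
0.6 -0.1084 0.2115 d -0.0229 0.0071
0.8 -0.1192 0.2056 d -0.0215 0.012
1.0 -0.1287 0.1973 d -0.0191 0.0165
1.15 -0.1348 0.1898 d -0.0122 0.015
1.3 -0.1398 0.1813 d -0.0099 0.017
1.4 -0.1424 0.1752 d -0.0052 0.0123
1.45 -0.1434 0.172 d -0.0021 0.0064
```

step_arm(deltas=[[[-0.006,0,0.038],0,0],[[0,0,0.038],0,0],[[0,0,0],0,0]])

```text
t: 11.78
tool_pos: [0.5506, -0.0895, 0.2149]
orientation: [0.142, -3.133, -0.003]
contact_force: [0.1, 0.5, 0.1]
grip_width: -0.0001
```

step_arm(deltas=[[[-0.004,-0.03,0],0,0],[[0,-0.03,0],0,0],[[0,-0.0226,-0.0025],0,0],[[0,-0.0233,0.0023],0,0],[[0,-0.0229,0.007],0,0],[[0,0,0],0,0]])

```text
t: 12.52
tool_pos: [0.5605, -0.1564, 0.2134]
orientation: [0.137, -3.138, 0.001]
contact_force: [-0.1, -0.0, 0.1]
grip_width: 0.0001
```

```bash
python3 -c "
from bench import r
from h import *
show(r,m2w(MP,(.025,-.1084,.2115))[0])
for n in ('scene',):
    c=r.camera(n); 
    f=c['frame'][150:290,160:300] if n=='scene' else c['frame'][145:240,240:380]
    cv2.imwrite(f'pics/g_{n}.png',cv2.resize(f,None,fx=5,fy=4.2 if n=='scene' else 5,interpolation=cv2.INTER_CUBIC))"
```

```text
t 12.525 pos [ 0.5605 -0.1564  0.2134] toolY yaw deg 95.01 toolz [-0.    -0.001 -1.   ] q [-3.830e-01  2.110e-01 -1.490e-01  1.211e+00 -1.000e-03 -4.700e-01] F [-0.1 -0.   0.1] M [-0.01  0.04 -0.01] w 0.0001
shift units to target [0.0048 0.0044 0.0037] world [-0.0026  0.002  -0.0019]
```

View pics/g_scene.png

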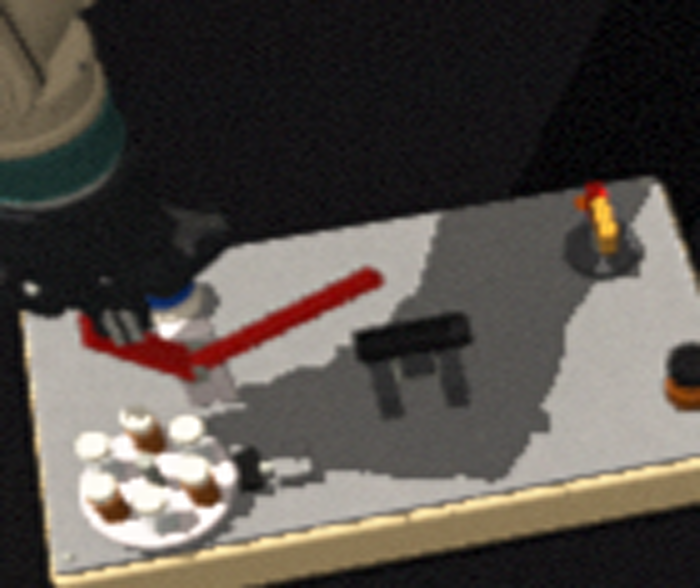

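The catch is about half flipped. The tab (90,330) is leaning away and the arm (370,280) is rising. I'll continue the arc.

step_arm(deltas=[[[0,-0.018,0.0145],0,0],[[0,-0.0185,0.0165],0,0],[[0,-0.0122,0.015],0,0],[[0,-0.0099,0.017],0,0],[[0,-0.0052,0.0123],0,0],[[0,-0.002,0.0065],0,0],[[0,0,0],0,0]])

```text
t: 13.45
tool_pos: [0.5632, -0.1875, 0.1738]
orientation: [0.14, -3.138, -0.001]
contact_force: [-1.4, 1.7, 6.1]
grip_width: 0.0004
```

```bash
python3 -c "
from bench import r
from h import *
show(r,m2w(MP,(.025,-.1434,.172))[0])
for n in ('scene',):
    c=r.camera(n); 
    f=c['frame'][150:290,160:300] if n=='scene' else c['frame'][145:240,240:380]
    cv2.imwrite(f'pics/i_{n}.png',cv2.resize(f,None,fx=5,fy=4.2 if n=='scene' else 5,interpolation=cv2.INTER_CUBIC))"
```

```text
t 13.45 pos [ 0.5632 -0.1875  0.1738] toolY yaw deg 95.11 toolz [-0.     0.001 -1.   ] q [-0.431  0.257 -0.176  1.138  0.    -0.52 ] F [-1.4  1.7  6.1] M [ 0.49  0.39 -0.02] w 0.0004
shift units to target [ 0.0049 -0.0031  0.0036] world [-0.0023 -0.0018 -0.0018]
```

View pics/i_scene.png

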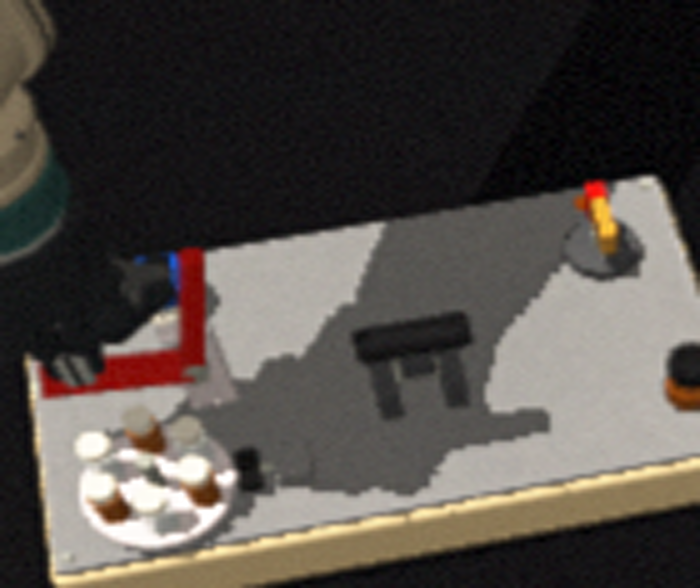

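The catch lies fully over: the tab is flat at (110,370), the arm upright at (190,310), with 6 N against the stop. Rising straight up clear of it, then turning the jaws for the lever.

step_arm(deltas=[[[0,0,-0.02],0,0],[[0,-0.005,-0.04],0,0],[[0,-0.005,-0.07],0,0],[[0,0,-0.08],0,0],[[0,0,-0.08],0,0],[[0,0,0],0.223,10],[[0,0,0],0.223,20],[[0,0,0],0.223,30],[[0,0,0],0.223,40],[[0,0,0],0.223,50],[[0,0,0],0.223,50],[[0,0,0],0.223,50]], newtons=30)

```text
t: 15.0
tool_pos: [0.564, -0.1932, 0.3181]
orientation: [1.699, 2.642, -0.001]
contact_force: [-0.2, -0.6, -0.4]
grip_width: 0.0498
```

step_arm(deltas=[[[0,0,0],0.223,50],[[0,0,0],0.223,50],[[0,0,0],0,50]])

```text
t: 15.38
tool_pos: [0.564, -0.1932, 0.318]
orientation: [2.124, 2.314, -0.001]
contact_force: [0.1, 0.2, -0.3]
grip_width: 0.0504
```

```bash
python3 -c "
from bench import r
from h import *
show(r,m2w(MP,(.0594,.038,.31))[0])
for n in ('scene','top'):
    c=r.camera(n); 
    f=c['frame'][150:290,160:300] if n=='scene' else c['frame'][145:240,240:380]
    cv2.imwrite(f'pics/j_{n}.png',cv2.resize(f,None,fx=5,fy=4.2 if n=='scene' else 5,interpolation=cv2.INTER_CUBIC))
    print([(x['point'],x['confidence']) for x in r.spot_point(c,'lever_grip')], proj(c,m2w(MP,(.0594,.02,.208))))"
```

```text
t 15.375 pos [ 0.564  -0.1932  0.318 ] toolY yaw deg 4.89 toolz [ 0.    -0.001 -1.   ] q [-4.380e-01  1.940e-01  4.900e-02  1.426e+00 -1.000e-03  1.047e+00] F [ 0.1  0.2 -0.3] M [ 0.02  0.01 -0.06] w 0.0504
shift units to target [0.3709 0.064  0.0159] world [ 0.016   0.1875 -0.008 ]
[([230.6, 243.9], 0.47)] [[241.44621476 229.54241337]]
[([169.0, 299.6], 0.61)] [[302.69934574 169.45666242]]
```

View pics/j_scene.png

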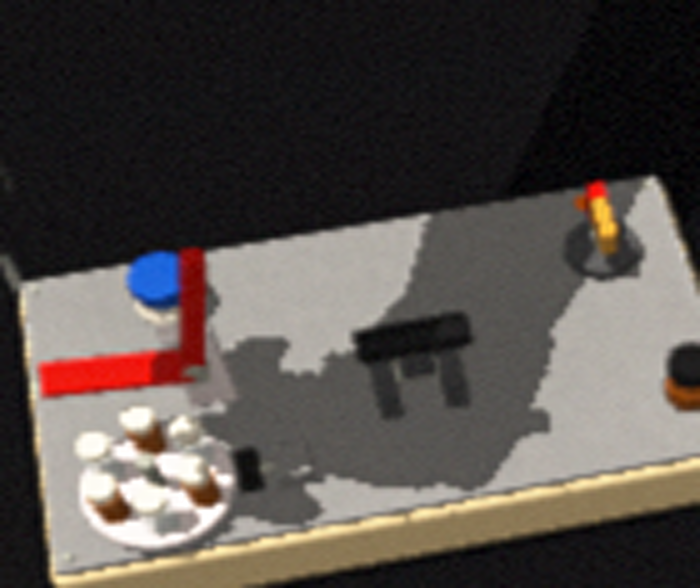

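View pics/j_top.png

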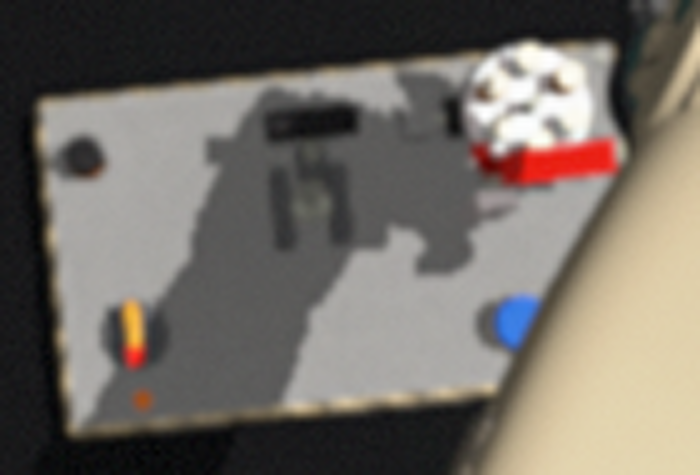

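The catch has stayed over (arm upright at (190,310)). The lever grip spans (355..470, 338) in the scene crop, and the key is still aligned. Crossing over to the lever.

step_arm(deltas=[[[0.0533,0.0091,0],0,50],[[0.0533,0.0091,0],0,50],[[0.0533,0.0091,0],0,50],[[0.0533,0.0091,0],0,50],[[0.0533,0.0091,0],0,50],[[0.0533,0.0091,0],0,50],[[0.0533,0.0091,0],0,50],[[0,0,0.06],0,50],[[0,0,0.06],0,50],[[0,0,0],0,50]])

```text
t: 16.82
tool_pos: [0.5781, -0.0041, 0.2552]
orientation: [-2.122, -2.31, 0.005]
contact_force: [-0.5, -0.3, -0.8]
grip_width: 0.0499
```

```bash
python3 -c "
from bench import r
from h import *
show(r,m2w(MP,(.0594,.039,.191))[0])
for n in ('scene','top'):
    c=r.camera(n); 
    f=c['frame'][150:290,160:300] if n=='scene' else c['frame'][145:240,240:380]
    cv2.imwrite(f'pics/k_{n}.png',cv2.resize(f,None,fx=5,fy=4.2 if n=='scene' else 5,interpolation=cv2.INTER_CUBIC))"
```

```text
t 16.825 pos [ 0.5781 -0.0041  0.2552] toolY yaw deg 4.84 toolz [-0.006  0.001 -1.   ] q [-0.119  0.186 -0.09   1.3   -0.     1.367] F [-0.5 -0.3 -0.8] M [ 0.01  0.   -0.04] w 0.0499
shift units to target [-0.0016  0.0043  0.1283] world [ 0.0018 -0.0006 -0.0642]
```

View pics/k_scene.png

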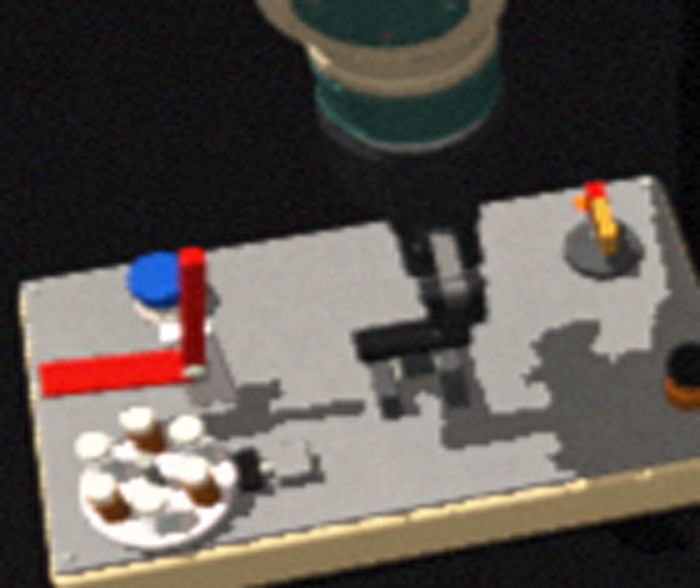

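The fingers straddle the left half of the grip at (455,310), beside the stalk. Going down and closing.

step_arm(deltas=[[[0,0.003,0.043],0,50],[[0,0,0.043],0,50],[[0,0,0.042],0,50],[[0,0,0],0,50],[[0,0,0],0,10],[[0,0,0],0,10],[[0,0,0],0,10],[[0,0,0],0,10]], newtons=35)

```text
t: 17.92
tool_pos: [0.5814, -0.0046, 0.1961]
orientation: [2.126, 2.312, -0.001]
contact_force: [-4.5, 0.2, 5.2]
grip_width: 0.0184
```

```bash
python3 -c "
from bench import r
from h import *
show(r,m2w(MP,(.0594,.039,.191))[0])
for n in ('scene',):
    c=r.camera(n); 
    f=c['frame'][150:290,160:300] if n=='scene' else c['frame'][145:240,240:380]
    cv2.imwrite(f'pics/l_{n}.png',cv2.resize(f,None,fx=5,fy=4.2 if n=='scene' else 5,interpolation=cv2.INTER_CUBIC))
a0=None
for i,a in enumerate(np.linspace(0,.7,11)):
    p=np.array([.02+.115*np.sin(.35-a),.1+.115*np.cos(.35-a)])
    if a0 is not None: print(round(a,2),((p-a0)/.5).round(4))
    a0=p
"
```

```text
t 17.925 pos [ 0.5814 -0.0046  0.1961] toolY yaw deg 4.79 toolz [ 0.    -0.001 -1.   ] q [-1.190e-01  2.200e-01 -1.750e-01  1.175e+00 -1.000e-03  1.369e+00] F [-4.5  0.2  5.2] M [-0.1   0.93  0.13] w 0.0184
shift units to target [ 0.0001 -0.003   0.0101] world [-0.0015 -0.0001 -0.0051]
0.07 [-0.0153  0.005 ]
0.14 [-0.0156  0.0039]
0.21 [-0.0159  0.0028]
0.28 [-0.016   0.0017]
0.35 [-0.0161  0.0006]
0.42 [-0.0161 -0.0006]
0.49 [-0.016  -0.0017]
0.56 [-0.0159 -0.0028]
0.63 [-0.0156 -0.0039]
0.7 [-0.0153 -0.005 ]
```

View pics/l_scene.png

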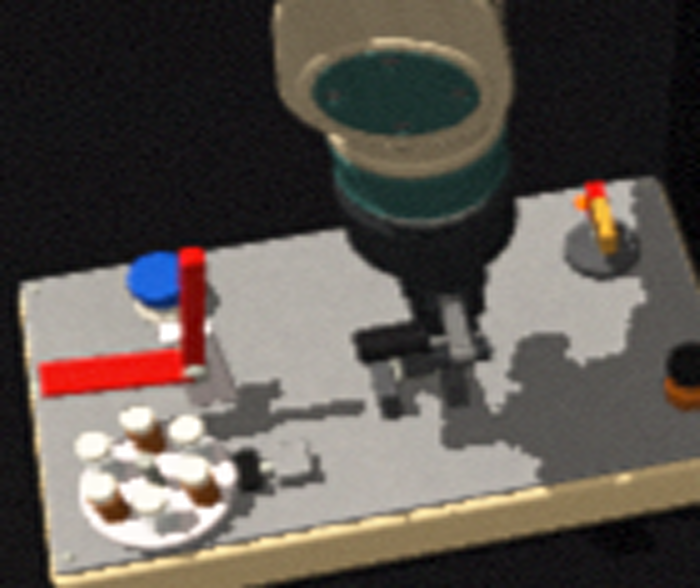

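The width reads 18.4 mm on a 20 mm bar and the tool was pushed up 5 mm, so the bar sits at the pads' edge. I'll regrip deeper.

step_arm(deltas=[[[0,0,0],0,45],[[0,0,0],0,45],[[0,-0.002,0.016],0,45],[[0,0,0],0,45],[[0,0,0],0,10],[[0,0,0],0,10],[[0,0,0],0,10],[[0,0,0],0,10]], newtons=35)

```text
t: 18.98
tool_pos: [0.581, -0.0043, 0.1858]
orientation: [2.126, 2.312, 0.001]
contact_force: [1.9, -0.3, -2.6]
grip_width: 0.019
```

```bash
python3 -c "
from bench import r
from h import *
show(r,m2w(MP,(.0594,.039,.183))[0])
"
```

```text
t 18.975 pos [ 0.581  -0.0043  0.1858] toolY yaw deg 4.79 toolz [ 0.001  0.    -1.   ] q [-0.119  0.226 -0.189  1.155  0.     1.368] F [ 1.9 -0.3 -2.6] M [ 0.04 -0.39  0.06] w 0.019
shift units to target [-0.0005 -0.0022  0.0057] world [-0.0011 -0.0004 -0.0028]
```

step_arm(deltas=[[[0,-0.0153,-0.005],0,10],[[0,-0.0156,-0.0039],0,10],[[0,-0.0159,-0.0028],0,10],[[0,-0.016,-0.0017],0,10],[[0,-0.0161,-0.0006],0,10],[[0,0,0],0,10]])

```text
t: 19.73
tool_pos: [0.5451, -0.0076, 0.1956]
orientation: [2.122, 2.307, 0.011]
contact_force: [6.6, 1.0, 1.0]
grip_width: 0.0188
```

```bash
python3 -c "
from bench import r
from h import *
show(r,m2w(MP,(.02,.039,.19))[0])
for n in ('scene',):
    c=r.camera(n); 
    f=c['frame'][150:290,160:300] if n=='scene' else c['frame'][145:240,240:380]
    cv2.imwrite(f'pics/m_{n}.png',cv2.resize(f,None,fx=5,fy=4.2 if n=='scene' else 5,interpolation=cv2.INTER_CUBIC))"
```

```text
t 19.725 pos [ 0.5451 -0.0076  0.1956] toolY yaw deg 4.79 toolz [ 0.01  0.   -1.  ] q [-0.133  0.151 -0.26   1.15   0.002  1.354] F [6.6 1.  1. ] M [ 0.26 -1.56  0.06] w 0.0188
shift units to target [ 0.0001 -0.0091  0.0111] world [-0.0045 -0.0003 -0.0056]
```

View pics/m_scene.png

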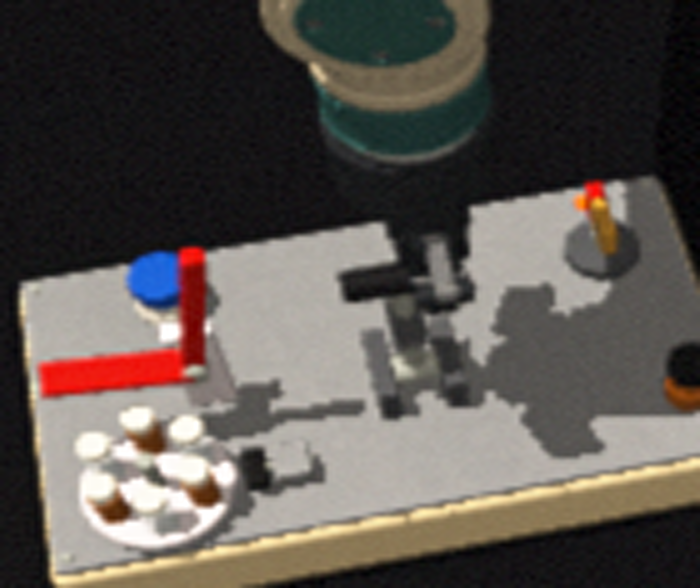

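The lever is half-way, with the grip at (375,283). Continuing to the stop.

step_arm(deltas=[[[0,-0.0161,0.0006],0,10],[[0,-0.016,0.0017],0,10],[[0,-0.0159,0.0028],0,10],[[0,-0.0156,0.0039],0,10],[[0,-0.0153,0.005],0,10],[[0,-0.006,0.002],0,10],[[0,0,0],0,10]])

```text
t: 20.65
tool_pos: [0.5065, -0.0112, 0.1907]
orientation: [2.117, 2.303, 0.02]
contact_force: [7.8, 2.0, 10.7]
grip_width: 0.0189
```

```bash
python3 -c "
from bench import r
from h import *
show(r,m2w(MP,(-.0194,.039,.185))[0])
for n in ('scene',):
    c=r.camera(n); 
    f=c['frame'][150:290,160:300] if n=='scene' else c['frame'][145:240,240:380]
    cv2.imwrite(f'pics/n_{n}.png',cv2.resize(f,None,fx=5,fy=4.2 if n=='scene' else 5,interpolation=cv2.INTER_CUBIC))"
```

```text
t 20.65 pos [ 0.5065 -0.0112  0.1907] toolY yaw deg 4.81 toolz [ 0.018  0.    -1.   ] q [-0.152  0.081 -0.351  1.121  0.003  1.335] F [ 7.8  2.  10.7] M [ 0.54 -1.94  0.13] w 0.0189
shift units to target [ 0.0007 -0.0103  0.0113] world [-0.005  -0.0001 -0.0057]
```

View pics/n_scene.png

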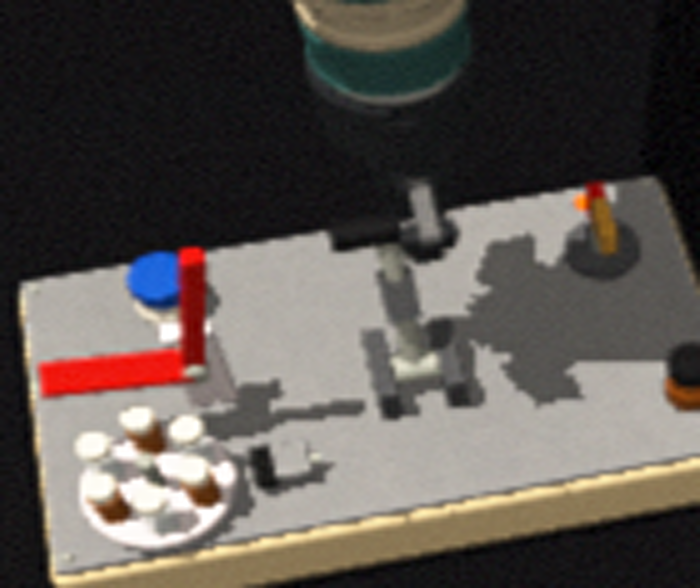

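step_arm(deltas=[[[0,-0.008,0.001],0,10],[[0,-0.006,0.001],0,10],[[0,0,0],0,10],[[0,0,0],0,10]])

```text
t: 21.2
tool_pos: [0.5025, -0.0116, 0.1898]
orientation: [2.115, 2.301, 0.027]
contact_force: [15.6, 3.2, 4.6]
grip_width: 0.0187
```

```bash
python3 -c "
from bench import r
from h import *
show(r,m2w(MP,(-.0194,.039,.185))[0])
"
```

```text
t 21.2 pos [ 0.5025 -0.0116  0.1898] toolY yaw deg 4.83 toolz [ 0.024  0.001 -1.   ] q [-0.155  0.071 -0.364  1.113  0.005  1.332] F [15.6  3.2  4.6] M [ 0.73 -3.3   0.12] w 0.0187
shift units to target [ 0.0008 -0.0024  0.0096] world [-0.0011  0.0003 -0.0048]
```

step_arm(deltas=[[[0,-0.006,0.001],0,10],[[0,0,0],0,10],[[0,0,0],0,10],[[0,0,0],0,10]], newtons=50)

```text
t: 21.7
tool_pos: [0.5024, -0.0116, 0.1898]
orientation: [2.112, 2.298, 0.034]
contact_force: [20.8, 4.6, 1.6]
grip_width: 0.0187
```

```bash
python3 -c "
from bench import r
from h import *
show(r)
for n in ('scene','top'):
    c=r.camera(n); 
    for tag,a in (('0.70',.7),('0.64',.64)):
        x=.02+.115*np.sin(.35-a); z=.1+.115*np.cos(.35-a); MQ=(.524,-.0467,.0836); print(n,tag,proj(c,m2w(MQ,[(x,-.008,z),(x,.02,z)])).round(1).tolist())
    f=c['frame'][150:290,160:300] if n=='scene' else c['frame'][145:240,240:380]
    cv2.imwrite(f'pics/o_{n}.png',cv2.resize(f,None,fx=5,fy=4.2 if n=='scene' else 5,interpolation=cv2.INTER_CUBIC))
    cv2.imwrite(f'pics/of_{n}.png',c['frame'])"
```

```text
t 21.7 pos [ 0.5024 -0.0116  0.1898] toolY yaw deg 4.85 toolz [ 0.029  0.002 -1.   ] q [-0.156  0.066 -0.369  1.107  0.007  1.33 ] F [20.8  4.6  1.6] M [ 0.95 -4.49  0.16] w 0.0187
scene 0.70 [[225.5, 204.7], [236.6, 202.5]]
scene 0.64 [[225.9, 206.4], [236.9, 204.2]]
top 0.70 [[314.2, 194.8], [304.8, 195.8]]
top 0.64 [[314.0, 192.6], [304.6, 193.5]]
```

View pics/o_scene.png

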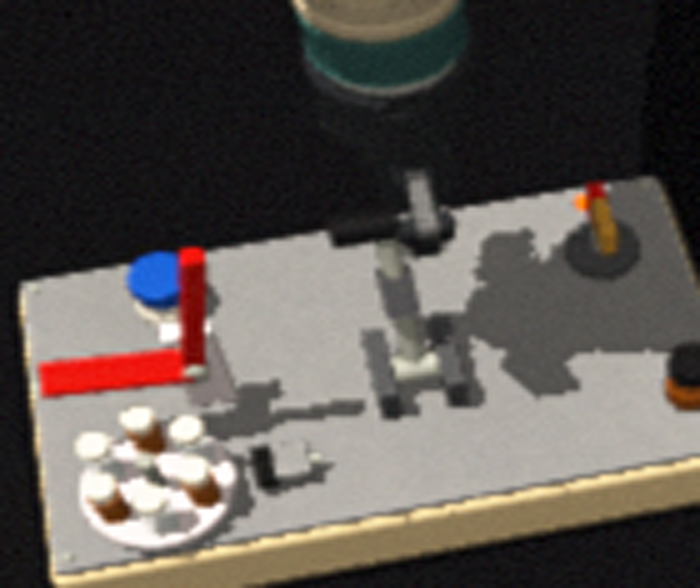

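View pics/of_scene.png

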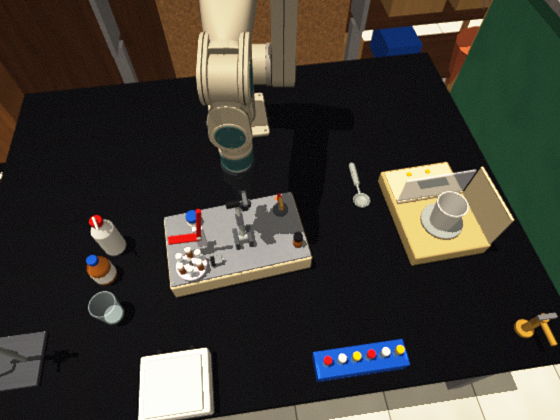

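View pics/o_top.png

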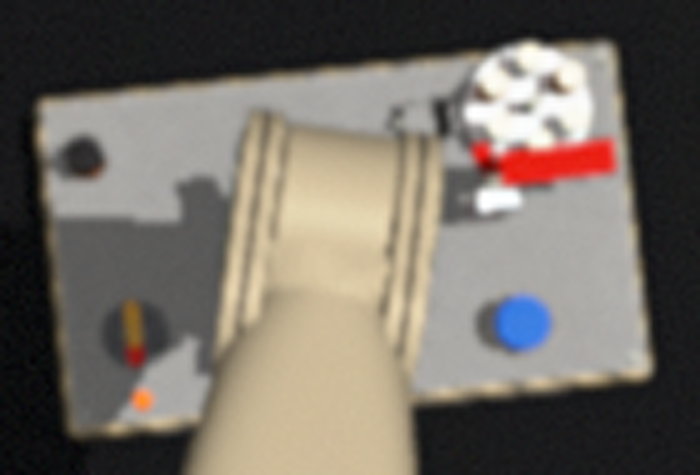

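```bash
python3 -c "
from bench import r
from h import *
show(r); print(r.job_done()); show(r)"
```

```text
t 21.8 pos [ 0.5023 -0.0116  0.1898] toolY yaw deg 4.85 toolz [ 0.029  0.002 -1.   ] q [-0.156  0.066 -0.369  1.107  0.007  1.33 ] F [20.9  5.   0.4] M [ 0.96 -4.5   0.14] w 0.0185
the job is handed in; nothing more can be done
None
the job is handed in; nothing more can be done
```

I wound the key to the orange dot, flipped the catch right over, then pulled the lever to its front stop. I handed the job in at 21.8 s with the lever still held in the gripper; no verdict came back.

**Last checks:**
- **Key:** the wrist angle at release put the key at about 3.14 rad. The last top picture gave nearer 3.16–3.17, which is within how well I can read it and short of the hard stop.
- **Catch:** its tab lies flat and its arm stands upright in the last pictures. It met its stop with about 6 N when I pushed it over.
- **Lever:** the last 3 mm of commanded pull moved the tool only about 0.1 mm, while the pull rose from 16 to 21 N. The grip travelled about 79 mm, which matches the full 0.7 rad.
- **Other things:** the last pictures show nothing else moved, by eye.

**What disagreed:** the first grasp on the lever sat at the pads' edge, so I opened and took it again about 10 mm deeper. The finger opening still reads 18.5–19 mm on the 20 mm bar, but the grip did not slip during the pull.

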